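# Swing the bench sieve over its receiving pan and let the index plunger snap in

### The arm

A 6-joint arm with a two-finger parallel gripper is mounted at the origin on the work surface. World frame = base frame: x ahead of the robot, y to its left, z up, the work surface at z = 0. Lengths are in m, angles in degrees, forces in N, time in s.
With the tool pointing down it reaches from about 0.3 to 0.875 m from the base axis. Payload 6.4 kg.
Tool frame: the origin (TCP) lies midway between the tips of the shut fingers; the grasp point (between the pads) lies 19 mm behind it (bot.grasp_offset is the z of the grasp point in the tool frame, in m); z points along the fingers, y is the direction in which the jaws open and shut (so a half turn about z gives the same grasp; the last joint's range is limited). The gripper opens to 85 mm and grips with 20 to 120 N. Pads are 22 mm wide; open, the fingers measure 114 mm over their backs; the gripper's body (76 mm by 85 mm) begins 54 mm behind the grasp point. The pads swing forward as they close: fully open they stand 13 mm farther back than shut.
Start: joints at [-78.111, 10.359, 92.074, -0, 77.567, -11.82], TCP at [0.231, -0.526, 0.231] pointing down, gripper open.
Joint ranges: [-171.53, 171.53], [-51.25, 118.39], [17.06, 147.69], [-65.23, 245.23], [0, 150.52], [-178.68, 178.68]. Speed limits (degrees/s): [147.25, 147.25, 172.46, 180, 180, 180].

### API

Orientations are given as [roll, pitch, yaw] about the fixed x, y, z axes, in that order (R = Rz(yaw) Ry(pitch) Rx(roll)).
In Python, from station import bot gives the robot as it stands. The module is installed in compiled form; this text tells all that it offers.
- The arm moves only by the shell command python3 -m crank 'ROWS' [FORCE]. ROWS is JSON, a list of rows, each a list of 7 numbers: the shift along the world's x, y, z in units of 0.25 m (1.0 is 0.25 m), then the turn, a rotation vector about the world's x, y, z in units of 360 degrees (1.0 is 360 degrees), then the opening, from 0 (shut) to 1 (fully open). In form: [[dx, dy, dz, wx, wy, wz, jaw], ...]. A call has 1 to 12 rows; each row is the pose to reach, as a shift and turn from the pose commanded when the call began, turning the shorter way round; what a row does not reach only later rows make up. A row lasts 1/8 s, in which the tool goes at most 62.5 mm and 10.7 degrees, less where a joint would pass 70% of its speed; a pose out of reach is approached as far as the arm can. A call with a number of a shift or a turn outside -1 to 1 is refused whole. A call with a gripper value outside its range is refused whole. The fingers move at their own pace and stop on an object; FORCE is the grip in N (left out, the last holds). Time passes only in rows, so rows that repeat a pose let the fingers close. It gives the time, the measured TCP pose, the force and the opening at its end, in the units of the state.
- bot.get_obs(): the state, without advancing time (a new reading comes with each control period).
- bot.snapshot(name): name is "scene" or "side" or "wrist"; returns (picture, depth): 384x512x3 uint8, red, green, blue; 384x512 float32, m along the optical axis (not along the pixel's ray), 0 where there is no reading.
- bot.camera_info(name): a dict with "fx", "fy", "cx", "cy" (pixels), "pose" (4x4, takes a point from camera to world coordinates). Camera axes: x right, y down, z forward; pixel columns grow to the right and rows downward; lengths in m; the calibration is good to about 2 mm. A picture is of the moment at which its call begins: read the wrist's pose just before it. camera_info takes no time and is no camera call; for the wrist camera it gives the pose at the moment of the call.
- bot.sign_off(): hands the job in, once; it reports no verdict.
The state is a dict: "clock": time; "joint_positions": joint angles; "joint_velocities": joint speeds; "tau": joint torques, N m; "ee_pos": TCP position; "tool_rot": TCP orientation; "contact_force": force on the tool from outside, world axes, zero at the start; "moment": the same for the moment, N m; "grip_width": opening from 0.0 (shut) to 1.0 (fully open).
Only numpy, scipy, OpenCV 4.12 (cv2) and the standard library are available. Lean on these libraries where they do the work, as an engineer would, in place of code of your own. Each camera call takes 0.05 s, during which the arm holds its last target.

### The job

The small sieve on the swing arm is parked: the black-knobbed spring plunger on its arm sits in the parking slot of the index disc. Pull the plunger up, swing the arm round to the first hole on the side where the wide white receiving pan stands, and let the plunger snap fully home there, so that the sieve stays locked above the pan. Leave the pan and the other glassware where they stand, and let go of the knob.

Things in the scene. Friction and masses are not known exactly. Their poses are not given: they have to be found in the camera images.
- pivot (a point): Point on the upright pivot axis, 140 mm above the bench, on top of the dark hub (44 mm wide) of the stand. The stand is fixed to the bench (foot 140 mm wide, post 28 mm). Its axes are the stand's: z up, x roughly along the parked arm.
- disc_mid (a point): Centre of the top face (107 mm above the bench) of the level aluminium index disc, 232 mm wide, fixed. On a circle of 95 mm radius it has a parking slot reaching 14 degrees either side of its middle, and holes 45 and 75 degrees from the slot's middle on both sides, each 13 mm wide along the circle; smooth between. The axes of this point are the stand's and do not show how the disc is turned.
- swing (a joint): Angle of the swing arm about the pivot, rad, from the stand's x axis, counter-clockwise from above positive, range -1.75 to 1.75. Level grey arm, 26 mm wide, top 130 mm above the bench; friction about 1 N at the knob. The disc was clamped by hand, so at the start the arm stands anywhere up to 10 degrees from the slot's middle: the angle of the hole is not given, it is found by feel or sight.
- knob (a point): Centre of the plunger's black round knob, 30 mm in diameter, 20 mm high, 170 mm above the bench when down, on the arm 95 mm from the pivot axis on the line to the sieve; it swings with the arm and does not spin. A 12 mm stem runs below it to a 22 mm wide barrel on the arm, top 27 mm below this point. It lifts straight up against a spring, 6 N at the bottom, 13 N at the top.
- plunger (a joint): Lift of the plunger, m: 0 fully home, 0.016 at most. Its flat-ended 10 mm pin goes 10 mm into the disc and is clear above 0.010. Let go between holes, the pin rests on the disc (0.010) and slides along it with 2 to 5 N of drag at the knob; over a hole the spring drives it down by itself and the arm is then locked, with 1.5 mm of play either way.
- pan_rim (a point): Centre of the mouth of the loose white receiving pan: round, 150 mm wide, 75 mm high, open on top, on the bench to the left or right of the parked sieve. It stands only roughly, within about 30 mm, under where the sieve will be when the plunger is in the first hole on that side. Must not be moved.
- sieve (a point): Centre of the underside of the round steel sieve (90 mm wide, 42 mm high, underside 110 mm above the bench) at the end of the swing arm, 200 mm from the pivot axis. It passes above the pan and the jars.
- jar: Bystander: amber jar with black cap, 62 mm wide, 88 mm high, origin at the centre of its underside; it stands at the first hole on the other side. Leave alone.
- flask: Bystander: small clear flask, 62 mm wide, 108 mm high, origin at the centre of its underside. Leave alone.
- pot: Bystander: clear jar with white cap, 60 mm wide, 70 mm high, origin at the centre of its underside. Leave alone.
- dish: Bystander: low purple soap dish, 84 mm wide, 32 mm high, origin at the centre of its underside. Leave alone.
Not all that is in view belongs to the job. Leave any brown or green look-alike of the part that bears pan_rim alone.

How it is judged (in metres and radians):
On the way:
1. the plunger is pulled up clear of the parking slot (value of joint plunger above 0.009 m), for 0.1 s.
At the end, for the whole second after the job is handed in: The plunger is fully home (lift under 2.5 mm) in the first hole on the pan's side, the sieve's centre is within 40 mm of the pan's centre seen from above, and the pan is at rest (horizontal distance between sieve and pan_rim below 0.04 m and value of joint plunger below 0.0025 m and linear speed of pan below 0.01 m/s); the robot touches nothing.
It fails at once if the pan or another bystander is moved by more than 20 mm (distance of any of pan_rim, jar, flask, pot, dish from where it was at the start of the episode above 0.02 m).
It also fails if it takes over 42 s, if anything falls off the work surface, if the arm or the gripper's body presses on something with over 40 N, if the wrist force passes 120 N, or if a joint passes its speed limit or range.

## Working session

There is one attempt and no reset: what is moved stays moved. The work goes in short steps, Python scripts to look and compute and a shell command to move; the robot and the scene stay as the last step left them, time stands still between calls to the robot, and variables do not carry over. Pictures are saved under pics/ and viewed, and the job is handed in when it is done.

```bash
mkdir -p pics; python3 - <<'E'
from station import bot
import cv2,numpy as np,pickle
o=bot.get_obs();print({k:np.round(v,3) for k,v in o.items()})
d={}
for n in("scene","side"):
    ci=bot.camera_info(n);p,z=bot.snapshot(n);d[n]=(p,z,ci);cv2.imwrite(f"pics/{n}0.png",p[:,:,::-1]);print(n,ci)
pickle.dump(d,open("d0.pkl","wb"))
E
```

```text
{'clock': np.float64(0.0), 'joint_positions': array([-7.8111e+01,  1.0402e+01,  9.2131e+01,  1.0000e-03,  7.7566e+01,
       -1.1823e+01]), 'joint_velocities': array([ 0.047, -0.021,  0.056, -0.067,  0.158,  0.021]), 'tau': array([ 0.0000e+00, -4.4487e+01, -3.5134e+01, -0.0000e+00,  9.0000e-03,
       -0.0000e+00]), 'ee_pos': array([ 0.231, -0.526,  0.23 ]), 'tool_rot': array([-1.79903e+02, -2.10000e-02,  2.37120e+01]), 'contact_force': array([0.27 , 0.117, 0.477]), 'moment': array([ 0.037, -0.037,  0.022]), 'grip_width': np.float64(1.0)}
scene {'fx': 432.22771780679943, 'fy': 432.22771780679943, 'cx': 260.16402190886413, 'cy': 199.3544275819511, 'pose': array([[-0.7971082 ,  0.35774639, -0.4864525 ,  1.16434427],
       [ 0.60379414,  0.46267536, -0.64912568,  0.75658775],
       [-0.00715279, -0.81114057, -0.5848075 ,  0.81525963],
       [ 0.        ,  0.        ,  0.        ,  1.        ]])}
side {'fx': 351.2596518470416, 'fy': 351.2596518470416, 'cx': 251.8374165191097, 'cy': 187.7657841967955, 'pose': array([[-0.90784665, -0.21760016,  0.35841963,  0.30960333],
       [-0.41864854,  0.51811598, -0.74584799,  0.57842952],
       [-0.0234063 , -0.82716746, -0.56146784,  0.59714618],
       [ 0.        ,  0.        ,  0.        ,  1.        ]])}
```

View pics/scene0.png

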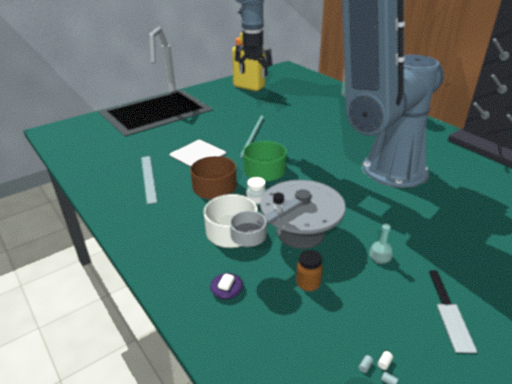

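View pics/side0.png

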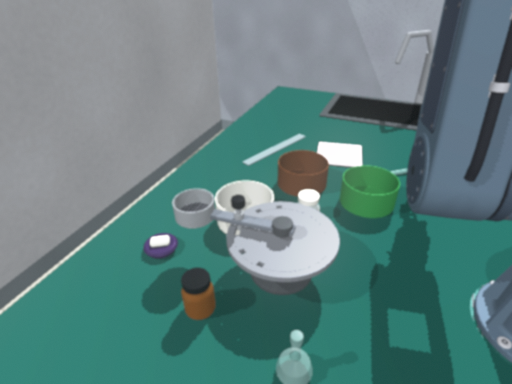

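```bash
cat > h.py <<'E'
import numpy as np
def ray(ci,u,v):
    d=ci['pose'][:3,:3]@np.array([(u-ci['cx'])/ci['fx'],(v-ci['cy'])/ci['fy'],1.]);return ci['pose'][:3,3],d
def onz(ci,u,v,z):
    o,d=ray(ci,u,v);return o+d*(z-o[2])/d[2]
def proj(ci,P):
    P=np.asarray(P,float);q=(P-ci['pose'][:3,3])@ci['pose'][:3,:3];return ci['fx']*q[...,0]/q[...,2]+ci['cx'],ci['fy']*q[...,1]/q[...,2]+ci['cy']
E
python3 - <<'E'
import pickle,cv2,numpy as np
d=pickle.load(open('d0.pkl','rb'))
a=d['scene'][0][165:265,190:360];b=d['side'][0][170:290,165:345]
cv2.imwrite('pics/cs.png',cv2.resize(a,None,fx=4.5,fy=4.5,interpolation=cv2.INTER_CUBIC)[:,:,::-1])
cv2.imwrite('pics/cd.png',cv2.resize(b,None,fx=4.4,fy=4.4,interpolation=cv2.INTER_CUBIC)[:,:,::-1])
E
```

```text
(no output)
```

View pics/cs.png

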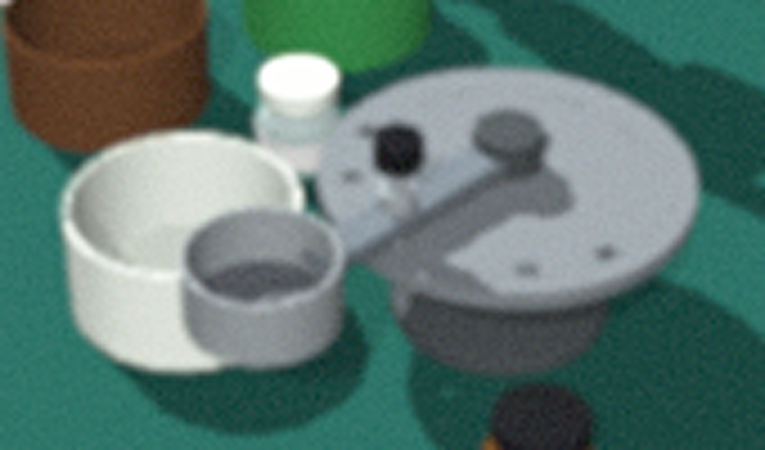

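View pics/cd.png

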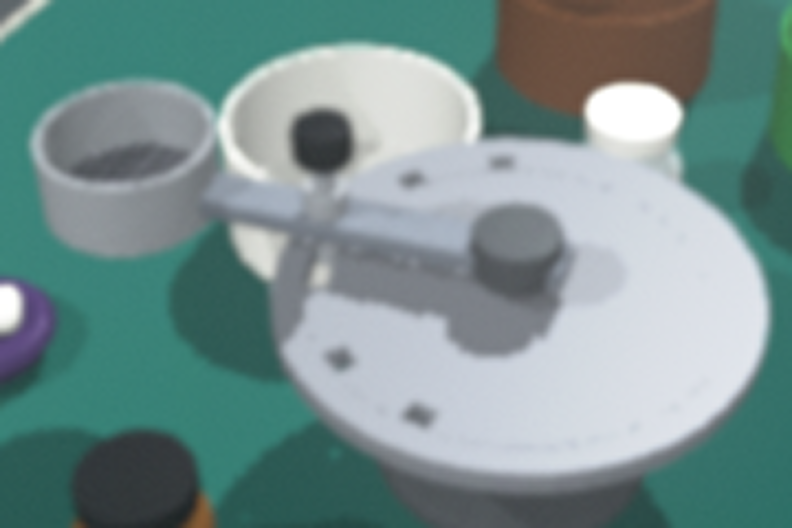

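```bash
python3 - <<'E'
import pickle,cv2,numpy as np
from h import *
d=pickle.load(open('d0.pkl','rb'))
S=lambda u,v:('scene',190+(u+.5)/4.5-.5,165+(v+.5)/4.5-.5)
D=lambda u,v:('side',165+(u+.5)/4.4-.5,170+(v+.5)/4.4-.5)
L=[('hub',S(510,130),.14),('hub',D(517,232),.14),('knobctr',S(399,152),.17),('knobctr',D(323,141),.17),('sieve top',S(264,248),.152),('sieve top',D(125,126),.152)]
h1=[S(350,177),S(370,132),S(527,270),S(605,252)];h2=[D(412,180),D(502,162),D(340,358),D(420,415)]
P={}
for n,(c,u,v),z in L:
    p=onz(d[c][2],u,v,z);P.setdefault(n,[]).append(p);print(n,c,p.round(4))
piv=np.mean(P['hub'],0)
for h in (h1,h2):
    X=np.array([onz(d[c][2],u,v,.107) for c,u,v in h])
    # circle fit
    A=np.c_[2*X[:,:2],np.ones(4)];s=np.linalg.lstsq(A,(X[:,:2]**2).sum(1),rcond=None)[0]
    print('centre',s[:2].round(4),'r',np.sqrt(s[2]+s[0]**2+s[1]**2).round(4))
    for x in X: w=x-piv;print(x.round(4),np.hypot(*w[:2]).round(4),np.degrees(np.arctan2(w[1],w[0])).round(1))
for k in('knobctr','sieve top'):
  for p in P[k]: w=p-piv;print(k,np.hypot(*w[:2]).round(4),np.degrees(np.arctan2(w[1],w[0])).round(1))
# pan: white mask by depth-lifted height
p,z,ci=d['side'];
for c in('scene','side'):
    p,z,ci=d[c];v,u=np.mgrid[:384,:512];dd=np.stack([(u-ci['cx'])/ci['fx'],(v-ci['cy'])/ci['fy'],np.ones_like(u)],-1)*z[...,None]
    W=dd@ci['pose'][:3,:3].T+ci['pose'][:3,3]
    hsv=cv2.cvtColor(p,cv2.COLOR_RGB2HSV)
    m=(hsv[...,1]<45)&(hsv[...,2]>120)&(abs(W[...,2]-.075)<.006)&(z>0)&(np.hypot(W[...,0]-piv[0],W[...,1]-piv[1])<.33)&(np.hypot(W[...,0]-piv[0],W[...,1]-piv[1])>.1)
    m=m.astype(np.uint8);n,l,st,ce=cv2.connectedComponentsWithStats(m)
    for i in range(1,n):
        if st[i,4]>25:
            X=W[l==i];A=np.c_[2*X[:,:2],np.ones(len(X))];s=np.linalg.lstsq(A,(X[:,:2]**2).sum(1),rcond=None)[0]
            print(c,'pan?',st[i],s[:2].round(4),np.sqrt(s[2]+s[0]**2+s[1]**2).round(4))
E
```

```text
hub scene [0.4942 0.0565 0.14  ]
hub side [0.493  0.0603 0.14  ]
knobctr scene [0.5884 0.0654 0.17  ]
knobctr side [0.5872 0.068  0.17  ]
sieve top scene [0.6876 0.0709 0.152 ]
sieve top side [0.6949 0.0736 0.152 ]
centre [0.4973 0.0554] r 0.093
[ 5.725e-01 -1.000e-04  1.070e-01] 0.0982 -36.6
[ 0.533  -0.0302  0.107 ] 0.097 -66.1
[0.5474 0.1333 0.107 ] 0.0922 54.3
[0.5003 0.1487 0.107 ] 0.0905 85.8
centre [0.4921 0.0586] r 0.0951
[0.5706 0.0051 0.107 ] 0.0937 -34.7
[ 0.5335 -0.0272  0.107 ] 0.0945 -65.0
[0.5479 0.1359 0.107 ] 0.0946 55.0
[0.5013 0.1531 0.107 ] 0.095 85.3
knobctr 0.095 4.2
knobctr 0.0941 5.9
sieve top 0.1944 3.7
sieve top 0.2019 4.3
scene pan? [248 178  17  10 123] [ 0.4996 -0.1503] 0.0194
scene pan? [204 195  53  34 220] [ 0.6469 -0.0747] 0.0731
side pan? [215 181  58  30 185] [ 0.6466 -0.0728] 0.0731
side pan? [298 189  21  13 153] [ 0.4984 -0.1486] 0.0188
```

```bash
python3 -m crank '[[0.476,0.79,0.08,0,0,-0.052,1],[0.476,0.79,0.08,0,0,-0.052,1],[0.476,0.79,0.08,0,0,-0.052,1],[0.476,0.79,0.08,0,0,-0.052,1],[0.476,0.79,0.08,0,0,-0.052,1]]' 60
python3 -m crank '[[0.476,0.79,0,0,0,0,1],[0.476,0.79,0,0,0,0,1],[0.476,0.79,0,0,0,0,1],[0.476,0.79,0,0,0,0,1],[0.476,0.79,0,0,0,0,1]]'
python3 -m crank '[[0.47,0.79,0,0,0,0,1],[0.47,0.79,0,0,0,0,1],[0.47,0.79,0,0,0,0,1],[0.47,0.79,0,0,0,0,1],[0.47,0.79,0,0,0,0,1],[0.47,0.79,0,0,0,0,1]]'
```

```text
clock: 0.72
ee_pos: [0.3515, -0.3265, 0.2514]
tool_rot: [-180.0, -0.0, 5.2]
contact_force: [0.3, -0.6, 0.2]
grip_width: 1.003
clock: 1.35
ee_pos: [0.4699, -0.13, 0.2509]
tool_rot: [-180.0, 0.0, 5.2]
contact_force: [0.2, -2.1, -0.2]
grip_width: 1.002
clock: 2.1
ee_pos: [0.5865, 0.0643, 0.2506]
tool_rot: [180.0, 0.1, 4.9]
contact_force: [0.9, 0.4, 0.2]
grip_width: 0.997
```

```bash
python3 - <<'E'
from station import bot
import cv2,numpy as np,pickle
from h import *
ci=bot.camera_info("wrist");p,z=bot.snapshot("wrist");pickle.dump((p,z,ci),open('w1.pkl','wb'))
print(ci,proj(ci,[.588,.0667,.18]),proj(ci,[.493,.059,.14]),proj(ci,[.571,.0045,.107]))
cv2.imwrite("pics/w1.png",p[:,:,::-1]);print(bot.get_obs()['ee_pos'])
E
```

```text
{'fx': 288.5352922460551, 'fy': 288.5352922460551, 'cx': 256.257491242857, 'cy': 193.3649706096843, 'pose': array([[ 0.08630081, -0.94691699, -0.30967787,  0.6661275 ],
       [-0.99626853, -0.08168645, -0.0278628 ,  0.07162544],
       [ 0.00108727,  0.3109269 , -0.95043321,  0.39399606],
       [ 0.        ,  0.        ,  0.        ,  1.        ]])} (np.float64(253.6371206066202), np.float64(203.3056397450446)) (np.float64(253.67969534250605), np.float64(277.3690758184181)) (np.float64(311.6241856221871), np.float64(199.3674694206594))
[0.58643386 0.06411217 0.25083608]
```

View pics/w1.png

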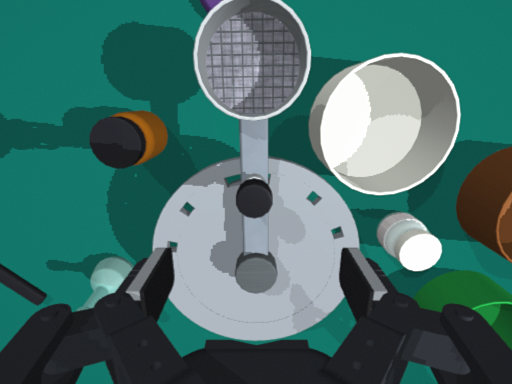

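```bash
python3 - <<'E'
import pickle,cv2,numpy as np
from h import *
p,z,ci=pickle.load(open('w1.pkl','rb'))
cv2.imwrite('pics/w1c.png',cv2.resize(p[160:300,150:360],None,fx=3.8,fy=3.8,interpolation=cv2.INTER_CUBIC)[:,:,::-1])
X=np.array([onz(ci,u,v,.107) for u,v in [(187,209),(172,246),(314,198),(337,233)]])
A=np.c_[2*X[:,:2],np.ones(4)];s=np.linalg.lstsq(A,(X[:,:2]**2).sum(1),rcond=None)[0]
print(s[:2],np.sqrt(s[2]+s[0]**2+s[1]**2))
hub=onz(ci,256,272,.14);k=onz(ci,254,201,.18);print(hub,k,np.degrees(np.arctan2(*(k-hub)[1::-1])),np.hypot(*(k-hub)[:2]))
for x in X: w=x[:2]-s[:2];w2=x-hub;print(x.round(4),np.degrees(np.arctan2(w[1],w[0])),np.degrees(np.arctan2(w2[1],w2[0])))
E
```

```text
[0.49581406 0.05710747] 0.09443052487654693
[0.49952874 0.0571796  0.14      ] [0.5899491  0.06657666 0.18      ] 5.933240138164687 0.09090734786724486
[0.5488 0.1352 0.107 ] 55.83146885711481 57.71491167421164
[0.5032 0.1513 0.107 ] 85.53075210793328 87.78090645298788
[0.5727 0.0022 0.107 ] -35.50794004621225 -36.8954532809147
[ 0.5347 -0.0289  0.107 ] -65.68412875671135 -67.7886284694504
```

View pics/w1c.png

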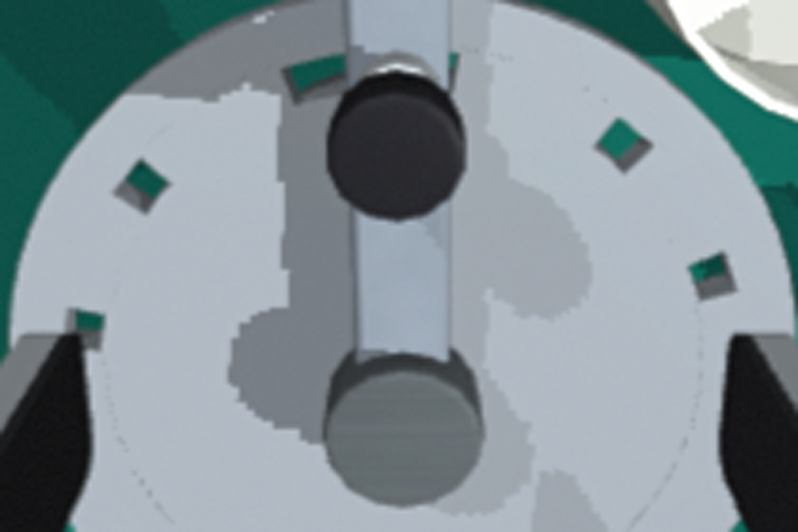

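```bash
python3 -m crank '[[0.008,0.009,-0.2,0,0,0,1],[0.008,0.009,-0.36,0,0,0,1],[0.008,0.009,-0.407,0,0,0,1],[0.008,0.009,-0.407,0,0,0,1],[0.008,0.009,-0.407,0,0,0,0.5],[0.008,0.009,-0.407,0,0,0,0.3],[0.008,0.009,-0.407,0,0,0,0.3],[0.008,0.009,-0.407,0,0,0,0.3],[0.008,0.009,-0.407,0,0,0,0.3],[0.008,0.009,-0.407,0,0,0,0.3]]' 60
```

```text
clock: 3.4
ee_pos: [0.5895, 0.0681, 0.1509]
tool_rot: [180.0, -0.1, 5.0]
contact_force: [-1.2, -1.6, 6.5]
grip_width: 0.329
```

```bash
python3 -m crank '[[0,0,0,0,0,0,0],[0,0,0,0,0,0,0],[0,0,0,0,0,0,0],[0,0,0,0,0,0,0]]' 60
```

```text
clock: 3.9
ee_pos: [0.5895, 0.0681, 0.1509]
tool_rot: [180.0, -0.1, 5.0]
contact_force: [-1.4, -1.2, 6.4]
grip_width: 0.328
```

```bash
python3 -m crank '[[0,0,0.02,0,0,0,0],[0,0,0.04,0,0,0,0],[0,0,0.056,0,0,0,0],[0,0,0.056,0,0,0,0],[0,0,0.056,0,0,0,0]]' 80; python3 - <<'E'
from station import bot
import cv2
p,z=bot.snapshot("side");cv2.imwrite("pics/s2.png",cv2.resize(p[130:290,165:345],None,fx=3.7,fy=3.7)[:,:,::-1]);
E
```

```text
clock: 4.53
ee_pos: [0.5892, 0.0681, 0.1622]
tool_rot: [180.0, -0.0, 5.0]
contact_force: [7.6, -1.9, -11.4]
grip_width: 0.328
```

View pics/s2.png

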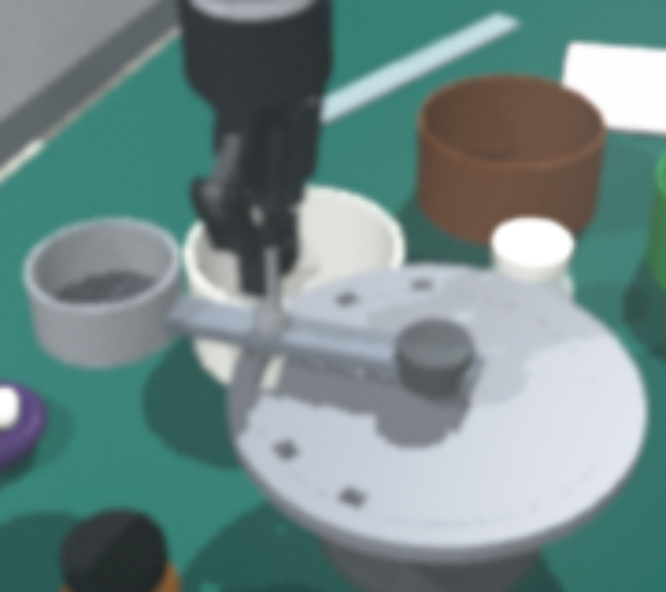

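```bash
python3 -m crank '[[0,0,0.006,0,0,0,0],[0.002,-0.029,0.006,0,0,-0.012,0],[0.001,-0.057,0.006,0,0,-0.024,0],[-0.002,-0.086,0.006,0,0,-0.036,0],[-0.006,-0.114,0.006,0,0,-0.048,0],[-0.013,-0.141,0.006,0,0,-0.06,0],[-0.022,-0.168,0.006,0,0,-0.072,0],[-0.033,-0.195,0.006,0,0,-0.084,0],[-0.046,-0.22,0.006,0,0,-0.096,0],[-0.046,-0.22,0.006,0,0,-0.096,0],[-0.046,-0.22,0.006,0,0,-0.096,0]]'; python3 - <<'E'
from station import bot
import cv2
p,z=bot.snapshot("side");cv2.imwrite("pics/s3.png",cv2.resize(p[130:290,165:345],None,fx=3.7,fy=3.7)[:,:,::-1]);
E
```

```text
clock: 5.95
ee_pos: [0.5783, 0.012, 0.164]
tool_rot: [180.0, -0.2, -29.6]
contact_force: [9.1, -5.2, -11.7]
grip_width: 0.324
```

View pics/s3.png

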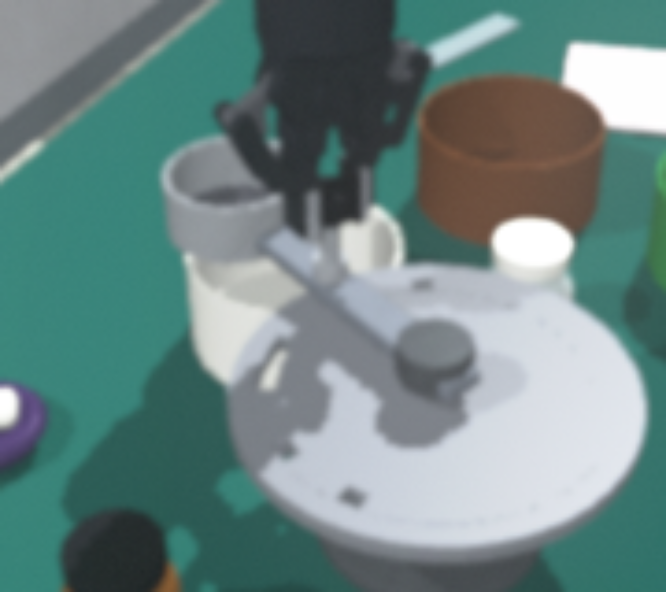

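```bash
python3 -m crank '[[0,0,0,0,0,0,0.45],[0,0,0,0,0,0,0.45],[0,0,0,0,0,0,0.45],[0,0,0,0,0,0,0.45]]'; python3 - <<'E'
from station import bot
import cv2,numpy as np
from h import *
ci=bot.camera_info("wrist");p,z=bot.snapshot("wrist");cv2.imwrite("pics/w3.png",p[:,:,::-1])
print([proj(ci,x) for x in([.5775,.0118,.19],[.5775,.0118,.18])])
p,z=bot.snapshot("side");cv2.imwrite("pics/s4.png",cv2.resize(p[130:290,165:345],None,fx=3.7,fy=3.7)[:,:,::-1]);
E
```

```text
clock: 6.5
ee_pos: [0.5772, 0.0134, 0.1652]
tool_rot: [-180.0, -0.0, -29.6]
contact_force: [-0.2, 0.2, 0.8]
grip_width: 0.448
[(np.float64(259.6216840189473), np.float64(272.98055647675585)), (np.float64(259.4094360222778), np.float64(261.73421976502766))]
```

View pics/w3.png

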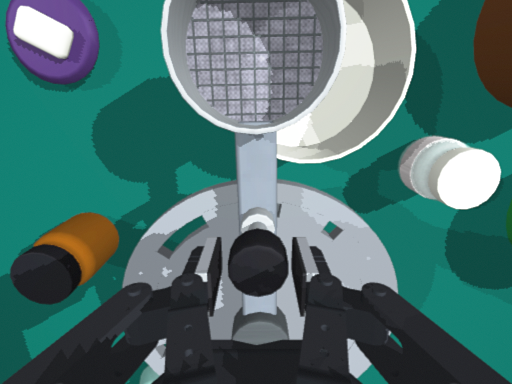

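View pics/s4.png

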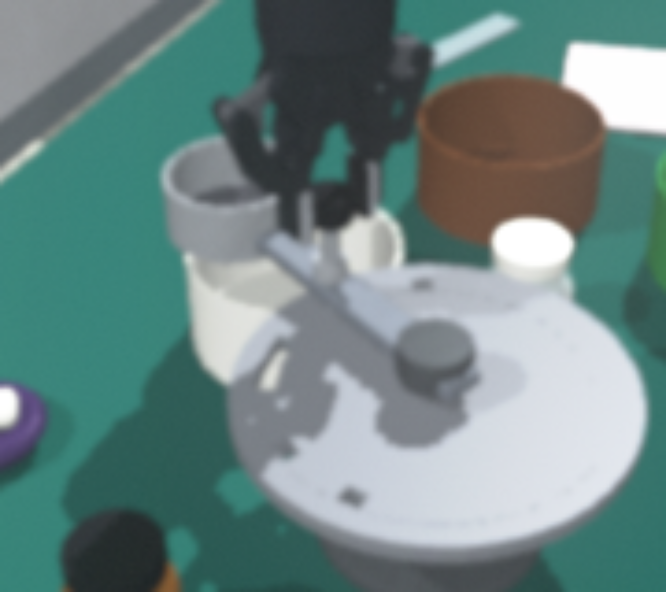

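```bash
python3 -m crank '[[-0.005,-0.008,0,0,0,-0.003,0.45],[-0.010,-0.016,0,0,0,-0.006,0.45],[-0.014,-0.022,0,0,0,-0.008,0.45],[-0.017,-0.027,0,0,0,-0.01,0.45],[-0.021,-0.034,0,0,0,-0.012,0.45],[-0.021,-0.034,0,0,0,-0.012,0.45]]'; python3 - <<'E'
from station import bot
import cv2,numpy as np
p,z=bot.snapshot("wrist");cv2.imwrite("pics/w5.png",p[:,:,::-1])
E
```

```text
clock: 7.35
ee_pos: [0.5723, 0.0052, 0.165]
tool_rot: [-179.9, -0.0, -33.9]
contact_force: [3.5, 3.2, -2.5]
grip_width: 0.45
```

View pics/w5.png

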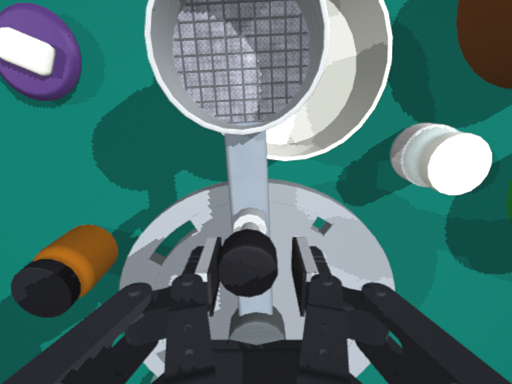

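```bash
python3 -m crank '[[-0.001,-0.002,0,0,0,-0.001,0.45],[-0.002,-0.003,0,0,0,-0.001,0.45],[-0.004,-0.006,0,0,0,-0.002,0.45],[-0.004,-0.006,0,0,0,-0.002,0.45]]'; python3 -m crank '[[-0.002,-0.003,0,0,0,-0.001,0.45],[-0.004,-0.006,0,0,0,-0.002,0.45],[-0.004,-0.006,0,0,0,-0.002,0.45]]';python3 - <<'E'
from station import bot
import cv2,numpy as np
p,z=bot.snapshot("wrist");cv2.imwrite("pics/w6.png",p[:,:,::-1])
E
```

```text
clock: 7.9
ee_pos: [0.5713, 0.0035, 0.1649]
tool_rot: [-180.0, -0.0, -34.6]
contact_force: [3.7, 3.0, -4.1]
grip_width: 0.449
clock: 8.28
ee_pos: [0.5696, 0.0014, 0.165]
tool_rot: [179.9, 0.0, -35.3]
contact_force: [0.8, -0.3, -0.6]
grip_width: 0.447
```

View pics/w6.png

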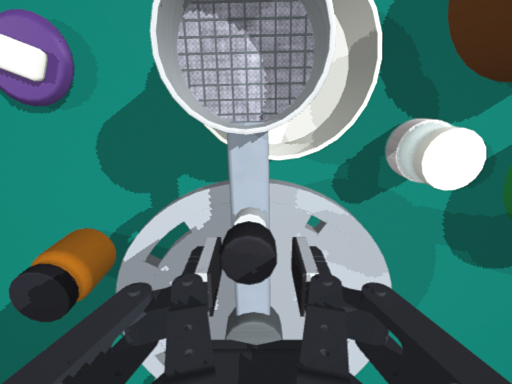

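```bash
python3 - <<'E'
from station import bot
import cv2,numpy as np
from h import *
p,z=bot.snapshot("side");cv2.imwrite("pics/s6.png",cv2.resize(p[130:290,165:345],None,fx=3.7,fy=3.7)[:,:,::-1]);
E
```

```text
(no output)
```

View pics/s6.png

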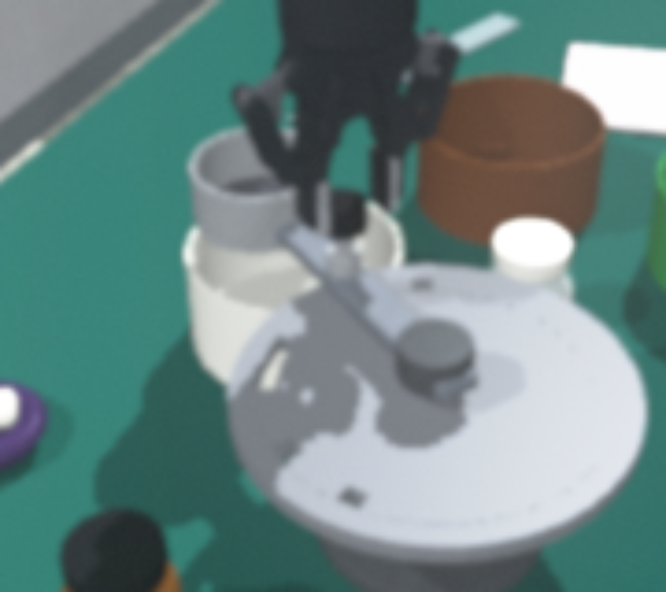

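```bash
python3 -m crank '[[0,0,0,0,0,0,0.9],[0,0,0,0,0,0,0.9],[0,0,0,0,0,0,0.9],[0,0,0.1,0,0,0,0.9],[0,0,0.3,0,0,0,0.9],[0,0,0.5,0,0,0,0.9],[0,0,0.5,0,0,0,0.9]]'; python3 - <<'E'
from station import bot
import cv2,numpy as np,pickle
from h import *
for n in("side","wrist"):
    ci=bot.camera_info(n);p,z=bot.snapshot(n);pickle.dump((p,z,ci),open(f'{n}7.pkl','wb'))
    cv2.imwrite(f"pics/{n}7.png",p[:,:,::-1])
    if n=='side': cv2.imwrite("pics/s7.png",cv2.resize(p[130:290,165:345],None,fx=3.7,fy=3.7)[:,:,::-1])
    # heights at knob
    v,u=np.mgrid[:384,:512];W=(np.stack([(u-ci['cx'])/ci['fx'],(v-ci['cy'])/ci['fy'],np.ones_like(u)],-1)*z[...,None])@ci['pose'][:3,:3].T+ci['pose'][:3,3]
    m=(z>0)&(np.hypot(W[...,0]-.572,W[...,1]-.0035)<.016)&(W[...,2]>.15)&(W[...,2]<.21);print(n,m.sum(),np.percentile(W[m][:,2],[5,50,90,97]) if m.any() else'', W[m].mean(0))
    hsv=cv2.cvtColor(p,cv2.COLOR_RGB2HSV)
    r=np.hypot(W[...,0]-.647,W[...,1]+.074)
    m=(z>0)&(hsv[...,1]<45)&(hsv[...,2]>120)&(abs(W[...,2]-.075)<.006)&(r<.09)&(r>.06)
    X=W[m];A=np.c_[2*X[:,:2],np.ones(len(X))];s=np.linalg.lstsq(A,(X[:,:2]**2).sum(1),rcond=None)[0];print('pan',s[:2],np.sqrt(s[2]+s[0]**2+s[1]**2))
    r=np.hypot(W[...,0]-.657,W[...,1]+.056);m=(z>0)&(abs(W[...,2]-.150)<.005)&(r<.06)
    X=W[m];A=np.c_[2*X[:,:2],np.ones(len(X))];s=np.linalg.lstsq(A,(X[:,:2]**2).sum(1),rcond=None)[0];print('sieve',s[:2],np.sqrt(s[2]+s[0]**2+s[1]**2))
E
```

```text
clock: 9.25
ee_pos: [0.5724, 0.0013, 0.2954]
tool_rot: [-179.8, -0.5, -35.3]
contact_force: [0.4, -0.9, -0.7]
grip_width: 0.903
side 154 [0.1602014  0.17785397 0.18027887 0.18081281] [0.56982222 0.01011711 0.17390158]
pan [ 0.64655329 -0.07257343] 0.07305344278481396
sieve [ 0.6594334  -0.05304559] 0.043369574819479034
wrist 788 [0.17383226 0.1806475  0.18159402 0.18203862] [0.5747621  0.00252647 0.17991342]
pan [ 0.64757749 -0.07444302] 0.07270705084007766
sieve [ 0.66043395 -0.05477585] 0.04287712858546201
```

View pics/s7.png

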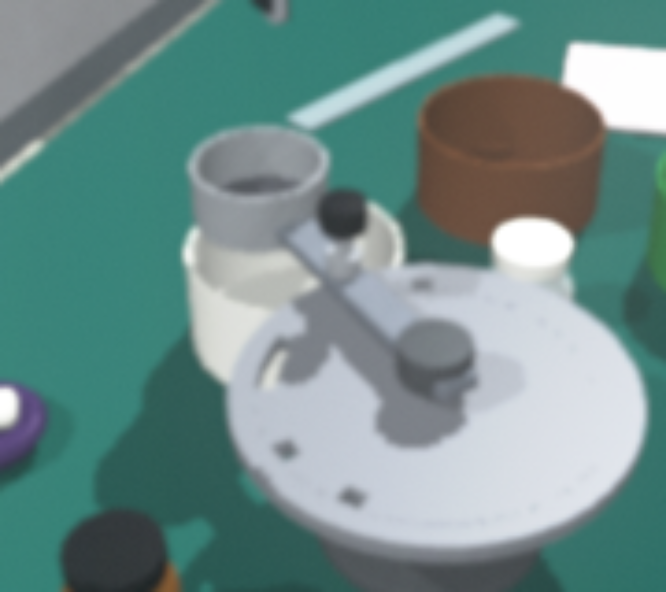

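View pics/wrist7.png

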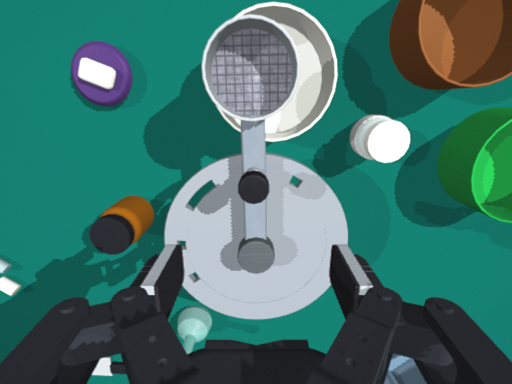

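```bash
python3 -c "
from station import bot
print(bot.sign_off())"
```

```text
the job is handed in; nothing more can be done
None
```

The sieve is now over the white pan, with the plunger down in the first hole on the pan's side, and I've handed the job in. `sign_off` gave no verdict.

I pulled the knob up about 13 mm and swung the arm to about 6° short of the hole. There I let the pin rest on the disc and pushed the knob with one finger until the pin dropped in. I then opened the jaws and raised the gripper clear.

Last checks:

- **Plunger:** the top of the knob measures 0.180–0.182 m in the side and wrist views, which is the height for fully home. The push force fell to about zero when it dropped. I did not push on the arm afterwards to test the lock.
- **Hole:** in the wrist view, only the 75° hole is still open on the pan's side, so the pin is in the first one.
- **Sieve over pan:** the centres are about 23 mm apart, within the 40 mm limit.
- **Pan:** its measured position is within 2 mm of the start. The other glassware looks unmoved in the pictures, but I did not measure it.
- **Contact and time:** the gripper is about 0.11 m above the knob and touching nothing, at about 9.4 s of the 42 s allowed.

The camera views disagreed by up to about 6 mm on the stand's axis and by about 2° on the hole's angle. That is why I found the hole by feel.

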